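Swing the board holder to the light panel and relock it

TASK

Unlock the swivelling circuit-board holder: pull its red plunger knob up and twist it so that it stays out by itself, then let go of it. With the plunger still held out, swing the holder's arm until the circuit board is centred over the round white light panel (not the cork pad), then twist the knob back so that the plunger drops fully home into the notch and locks the arm there. Let go, and leave the other things on the bench where they are.

Things in the scene. Friction and masses are not known exactly. Their poses are not given: they have to be found in the camera images.
- stand: The whole board holder (base, arm, plunger). Origin on the swivel axis at bench level, axes as for pivot.
- pivot (a point): Point on the vertical swivel axis of the board holder, 46 mm above the bench. The grey holder base (185 x 130 mm plate, 12 mm thick) is fixed to the bench, its position and yaw vary. Site axes are the base's: x runs from the plunger side, across the pivot, to the direction in which the arm points when its joint reads 0; z up. On the arm's hub sits a thin aluminium index plate (radius about 70 mm, top 32 mm above the bench) with three open notches in its rim.
- swing_arm (a joint): Angle of the arm about the pivot, rad, positive anticlockwise seen from above. 0 = arm along the base's x. Notches for the plunger at -1.0, 0 and +1.0; end stops at -1.35 and +1.35. The plunger catches a notch if the arm is within about 0.04 of it, and in the notch the arm has about 0.026 of play either way. The arm stays where it is left (friction about 0.1 N m) and starts locked in the middle notch.
- board_centre (a point): Centre of the green circuit board on the arm, 150 mm from the pivot axis, 54 mm above the bench (level with the top of the frame). x points outward along the arm, y to its left. The board sits fixed in a square black frame 70 x 70 mm, whose upright sides (35 mm left and right of this point, 36 to 54 mm above the bench) can be pushed. A dark bar 22 mm wide joins it to the hub. Nothing but the two flat pads lies under the frame's path.
- knob_grip (a point): Centre of the red bar-shaped plunger knob: 46 mm long (its y axis), 11 mm thick (its x axis), 22 mm tall; z up. It stands 58 mm from the pivot axis, opposite to the arm's 0 direction (base -x), 87 mm above the bench with the plunger home, and rises with it. Under the bar is a thin round stem (14 mm across at most); below, a fixed steel collar 30 mm wide ends 60 mm above the bench. At twist 0 the bar lies across the base's x.
- plunger (a joint): Lift of the plunger, m: 0 = fully home, the pin 10 mm deep in a notch; 0.010 = pin resting on the plate between notches; 0.013 = held out, the brass cross-pin resting on the collar; 0.020 = upper stop. A spring pulls it down with 4.5 N when home and about 8 N at the top.
- knob (a joint): Twist of the knob, rad, positive anticlockwise seen from above: 0 (stop, cross-pin in line with the collar's slot) to 1.35 (stop). It can turn only while lifted more than 0.013; twisted beyond about 0.8 and released it stays out; near 0 (below about 0.15) it drops under its spring once let go. Turning takes about 0.03 N m.
- light_panel_top (a point): Centre of the top of the round light panel: white glowing face, grey rim, 84 mm across, 8 mm high, fixed flat to the bench 150 mm from the pivot axis under the arm's notch at +1.0 or -1.0 (either).
- cork_pad_top (a point): Centre of the top of the brown round cork pad, same size, under the other outer notch. The wrong place.
- flux_tin: Small steel tin, 52 mm across, 30 mm tall, origin under its centre. Leave alone.
- pliers: Red-handled pliers lying flat, about 130 mm long, 12 mm high, jaws towards its own +x. Leave alone.
- wire_spool: Spool of copper wire standing on its flange, 56 mm across, 40 mm tall. Leave alone.
- screwdriver: Red screwdriver lying along its x axis, 170 mm long. Leave alone.
- solvent_bottle: White plastic bottle, 66 mm across, 170 mm tall, origin under its centre. Leave alone.
- pen_cup: Dark empty cup, 80 mm across, 100 mm tall, origin under its centre. Leave alone.
- parts_tray: Blue divided tray 100 x 140 x 28 mm, origin under its centre. Leave alone.
Things that resemble listed ones, but are neither listed nor needed, are in the scene too. Of the things that look like the part that bears light_panel_top, take the one that is nearest to the robot's base at the start.

How it is judged:
By the outcome, as a careful person would: the job done as asked, in the order asked, and still so for the second after the job is handed in, with the robot touching nothing.
It also fails if it takes over 67 s, if anything falls off the work surface, if the arm or the gripper's body presses on something with over 40 N, if the wrist force passes 120 N, or if a joint passes its speed limit or range.

ROBOT

A 7-joint arm with a two-finger parallel gripper is mounted at the origin on the work surface. World frame = base frame: x ahead of the robot, y to its left, z up, the work surface at z = 0. Lengths are in m, angles in rad, forces in N, time in s.
With the tool pointing down it reaches from about 0.35 to 0.9 m from the base axis. Payload 8.1 kg.
Tool frame: the origin (TCP) lies at the very end of the fingers, on their centre line; the grasp point (between the pads) lies 19 mm behind it; z points along the fingers, y is the line along which they close (so a half turn about z gives the same grasp; the last joint's range is limited). The gripper opens to 92 mm and grips with 3 to 60 N. Pads are 19 mm wide; open, the fingers measure 130 mm over their backs; the gripper's body (75 mm by 190 mm) begins 47 mm behind the grasp point.
Start: joints at [1.079, 0.434, 0.025, 1.573, -0.012, 1.134, -0.075], TCP at [0.237, -0.578, 0.227] pointing down, gripper open.
Joint ranges: [-2.62, 2.62], [-0.44, 2.09], [-1.27, 1.32], [0.08, 2.57], [-1.32, 4.46], [0.12, 2], [-2.74, 2.74]. Speed limits (rad/s): [2.22, 2.22, 3.01, 3.01, 3.14, 3.14, 3.14].

INTERFACE

Orientations are given as [roll, pitch, yaw] about the fixed x, y, z axes, in that order (R = Rz(yaw) Ry(pitch) Rx(roll)).
In Python, from rig import * gives the robot as it stands. The module is installed in compiled form; this text tells all that it offers.
- The arm moves only by the tool play_rows, never from a script. Its argument "targets" is a list of rows, each a list of 3 entries, a list of its own where there are three numbers: the turn, a rotation vector about the tool's x, y, z in degrees, then the shift along the tool's x, y, z in m, then the finger opening in m, from 0 to 0.0918. A call has 1 to 8 rows; each row shifts and turns the commanded pose from where the row before left it, along the tool's axes as they then stand; what a row does not reach is not made up. A row lasts 1/8 s, in which the tool goes at most 62.5 mm and 10.7 degrees, less where a joint would pass 70% of its speed; a pose out of reach is approached as far as the arm can. A call is refused whole if a number of a shift passes 0.0625 or a number of a turn 10.7, either way. A call with a gripper value outside its range is refused whole. The fingers move at their own pace and stop on an object; the grip force is fixed at half the most. Time passes only in rows, so rows that do not move let the fingers close. It gives the time, the measured TCP pose, the force, the opening and the grip force at its end, in the units of the state.
- get_obs(): the state, without advancing time (a new reading comes with each control period).
- snapshot(name): name is "side" or "top"; returns a dict with "image" (400x640x3 uint8, red, green, blue), "range_z" (400x640 float32, m along the optical axis (not along the pixel's ray), 0 where there is no reading), "fx", "fy", "cx", "cy" (pixels), "k1" (the pictures are not rectified: a ray, as slopes to the right and down, at radius r is drawn at 1 + k1 r^2 times it, then the intrinsics apply), "cam_to_world" (4x4, takes a point from camera to world coordinates). Camera axes: x right, y down, z forward; pixel columns grow to the right and rows downward; lengths in m; the calibration is good to about 2 mm. A picture is of the moment at which its call begins.
- close_job(): hands the job in; it is judged then, once.
Trained networks look in a picture, given as the dict that the camera call returned (one of the last four; its "shot" number tells which), for a name from the list of things; names that differ only in an ending like _2 or _b are one class to them, and where a whole thing is asked for, a point or a joint stands for the part that bears it (a point fixed in the world has none). Each returns a list of dicts, best first, with "confidence" (0 to 1); they miss things now and then, are a little off and sometimes report something else, mostly with a low value. They report only what shows in the picture. A call takes as long as a camera call. They do not tell look-alikes from the thing itself.
- recognise(label, picture): "position" ([x, y, z] in m, in the coordinates of the camera as it stood for that picture, good to about 4 mm: the middle of the surface that is visible of it).
The state is a dict: "time": time; "joint_positions": joint angles; "joint_velocities": joint speeds; "joint_efforts": joint torques, N m; "position": TCP position; "eef_rot": TCP orientation; "ft_force": force on the tool from outside, world axes, zero at the start; "moment": the same for the moment, N m; "width": finger opening in m; "finger_force": force on a finger pad.
Only numpy, scipy, OpenCV 4.12 (cv2) and the standard library are available. Lean on these libraries where they do the work, as an engineer would, in place of code of your own. Each camera call takes 0.05 s, during which the arm holds its last target. There are 200 camera calls.

## Working session

There is one attempt and no reset: what is moved stays moved. The work goes in short steps, Python scripts to look and compute and a tool call to move; the robot and the scene stay as the last step left them, time stands still between calls to the robot, and variables do not carry over. Pictures are saved under pics/ and viewed, at most 10 in all, crops included, and the job is handed in when it is done.

Besides the shell and the picture viewer there is one more tool, called after "Request:" as name(argument=value, ...), one argument or row to a line, values as JSON. play_rows: Moves the arm, as the interface text tells. Its arguments: {"type":"object","properties":{"targets":{"type":"array","items":{"type":"array"}}},"required":["targets"]}

```bash
mkdir -p pics
cat > h.py <<'E'
from rig import *
import numpy as np, cv2
def save(s,n,crop=None,scale=1):
    im=s["image"][:,:,::-1]
    if crop: im=im[crop[1]:crop[3],crop[0]:crop[2]]
    cv2.imwrite("pics/"+n,cv2.resize(im,None,fx=scale,fy=scale,interpolation=cv2.INTER_CUBIC))
def K(s): return np.array([[s["fx"],0,s["cx"]],[0,s["fy"],s["cy"]],[0,0,1.]])
def pix2w(s,u,v,z=None):
    # drawn = slope*(1+k1 r^2): OpenCV model
    a=cv2.undistortPoints(np.array([[[u,v]]],float),K(s),np.array([s["k1"],0,0,0.]))[0,0]
    T=np.array(s["cam_to_world"]); d=T[:3,:3]@np.array([a[0],a[1],1]); o=T[:3,3]
    if z is None: t=s["range_z"][int(round(v)),int(round(u))]
    else: t=(z-o[2])/d[2]
    return o+t*d
def w2pix(s,p):
    T=np.linalg.inv(np.array(s["cam_to_world"]))
    c=T[:3,:3]@np.array(p)+T[:3,3]
    return cv2.projectPoints(c.reshape(1,1,3),np.zeros(3),np.zeros(3),K(s),np.array([s["k1"],0,0,0.]))[0].ravel()
def rec(label,s):
    T=np.array(s["cam_to_world"]); out=[]
    for r in recognise(label,s):
        p=T[:3,:3]@np.array(r["position"])+T[:3,3]
        out.append((p.round(4).tolist(),round(r["confidence"],2),w2pix(s,p).round().tolist()))
    return out
E
python3 - <<'E'
from h import *
o=get_obs();print(o["time"],o["position"],o["eef_rot"],o["ft_force"],o["width"])
for n in("top","side"):
    s=snapshot(n);save(s,n+"0.png")
    for l in("pivot","knob_grip","board_centre","light_panel_top","cork_pad_top","stand"):
        print(n,l,rec(l,s))
E
```

```text
0.0 [ 0.23666957 -0.57789597  0.22596575] [-3.14004651e+00  1.61383553e-04  3.88746840e-01] [-0.33576345  0.15913244 -0.02623047] 0.0918426086418924
top pivot [([0.4884, 0.0554, 0.0325], 0.67, [297.0, 236.0]), ([0.3792, -0.0717, 0.0127], 0.52, [343.0, 274.0])]
top knob_grip []
top board_centre [([0.5078, 0.0537, 0.0484], 0.91, [297.0, 229.0])]
top light_panel_top [([0.6678, 0.2994, 0.0082], 0.95, [213.0, 178.0]), ([0.5987, 0.1798, 0.0099], 0.74, [254.0, 200.0]), ([0.7411, 0.1712, 0.0059], 0.73, [257.0, 153.0]), ([0.716, -0.0828, 0.0111], 0.64, [342.0, 159.0])]
top cork_pad_top [([0.5457, -0.0727, 0.0115], 0.93, [341.0, 216.0]), ([0.512, 0.057, 0.0485], 0.68, [296.0, 228.0])]
top stand [([0.4866, 0.0599, 0.029], 0.65, [296.0, 237.0])]
side pivot [([0.4751, 0.0892, 0.0291], 0.75, [337.0, 249.0])]
side knob_grip [([0.4438, 0.2297, 0.0264], 0.72, [321.0, 285.0]), ([0.4744, 0.0891, 0.0313], 0.71, [337.0, 248.0]), ([0.4373, 0.0848, 0.0864], 0.49, [350.0, 237.0])]
side board_centre [([0.52, 0.0692, 0.0428], 0.59, [327.0, 236.0])]
side light_panel_top [([0.7418, 0.1752, 0.0071], 0.93, [246.0, 240.0]), ([0.7254, -0.073, 0.0106], 0.82, [296.0, 201.0]), ([0.5957, 0.1792, 0.0075], 0.73, [285.0, 258.0]), ([0.6645, 0.2993, 0.004], 0.58, [238.0, 276.0])]
side cork_pad_top [([0.5479, -0.0674, 0.0086], 0.78, [341.0, 218.0])]
side stand [([0.3832, -0.3951, 0.022], 0.73, [423.0, 183.0]), ([0.4731, 0.0885, 0.0297], 0.62, [338.0, 249.0])]
```

View pics/top0.png

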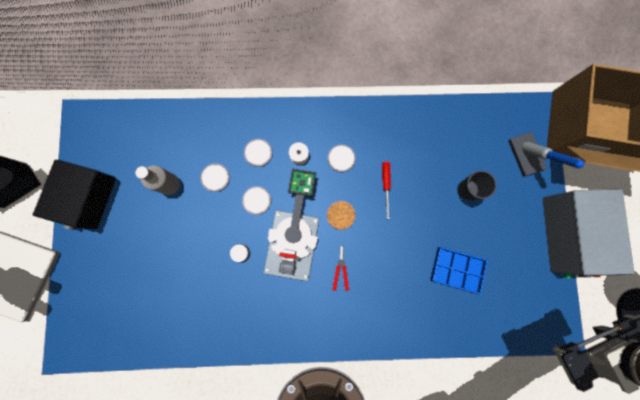

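View pics/side0.png

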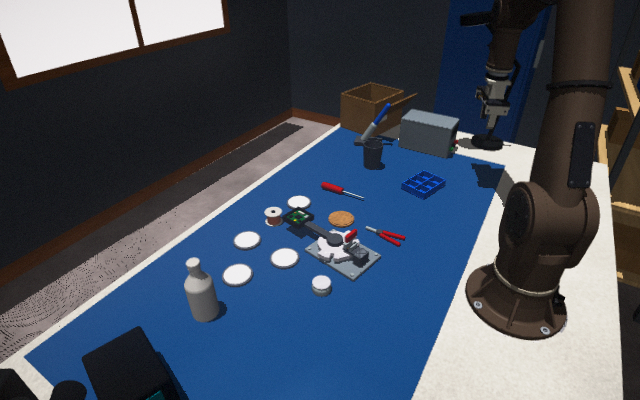

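Top view: red-knob candidates are the red bar on the holder at (288,255), the screwdriver at (386,180) and the pliers at (340,270); I choose the bar on the collar. White discs are at (256,200), (214,177), (258,152) and (341,157). The nearest to the base and next to the holder is (256,200), on the +1.0 side. The cork is at (341,215).

Run:
```python
from h import *
s=snapshot("top");save(s,"crop1.png",(225,130,375,290),3.7)
hsv=cv2.cvtColor(s["image"],cv2.COLOR_RGB2HSV)
def cents(mask,z,amin):
    n,l,st,c=cv2.connectedComponentsWithStats(mask.astype(np.uint8))
    for i in range(1,n):
        if st[i,4]>=amin and 225<c[i][0]<375 and 130<c[i][1]<295: print(c[i].round(1),st[i,4],pix2w(s,*c[i],z=z).round(4))
H,S,V=[hsv[:,:,i].astype(int) for i in range(3)]
print("red");cents(((H<6)|(H>174))&(S>150)&(V>80),.098,8)
print("white");cents((S<40)&(V>190),.008,150)
print("cork");cents((H>7)&(H<22)&(S>60)&(V>70),.008,100)
print("green");cents((H>45)&(H<85)&(S>60),.054,40)
print(s["cam_to_world"][:3,3], s["fx"])
s=snapshot("side");save(s,"crop2.png",(260,190,420,310),4.5)
hsv=cv2.cvtColor(s["image"],cv2.COLOR_RGB2HSV);H,S,V=[hsv[:,:,i].astype(int) for i in range(3)]
print("red");cents(((H<6)|(H>174))&(S>150)&(V>80),.087,8)
print("white");cents((S<40)&(V>190),.008,150)
print("cork");cents((H>7)&(H<22)&(S>60)&(V>70),.008,100)
```

```text
red
[287.7 255.3] 43 [0.4371 0.0773 0.098 ]
[335.9 277.5] 68 [ 0.3761 -0.0485  0.098 ]
[345.  277.4] 65 [ 0.3756 -0.0725  0.098 ]
white
[257.2 151.7] 518 [0.7439 0.1713 0.008 ]
[298.1 151.7] 267 [0.7414 0.0494 0.008 ]
[341.1 157.3] 495 [ 0.7216 -0.0789  0.008 ]
[255.6 199.6] 561 [0.5997 0.1763 0.008 ]
[288.7 239.8] 1632 [0.4798 0.0811 0.008 ]
[238.2 252.7] 231 [0.447  0.2263 0.008 ]
[302.7 268.6] 206 [0.3966 0.042  0.008 ]
cork
[340.7 215. ] 602 [ 0.5481 -0.0721  0.008 ]
green
[301.2 181.9] 370 [0.6411 0.0401 0.054 ]
[ 0.45463573 -0.00279447  1.09166172] 370.452044264508
red
[331.6 186.5] 106 [ 0.609 -0.113  0.087]
[350.3 233.6] 44 [0.4429 0.073  0.087 ]
white
[298.2 201.2] 196 [ 0.7229 -0.0797  0.008 ]
[246.5 239. ] 291 [0.7444 0.1701 0.008 ]
[330.  249.2] 316 [0.5029 0.08   0.008 ]
[284.  256.9] 348 [0.5997 0.1761 0.008 ]
[236.8 273.8] 417 [0.6711 0.2972 0.008 ]
[320.8 281.8] 189 [0.4589 0.205  0.008 ]
cork
[340.9 218.4] 328 [ 0.5472 -0.0678  0.008 ]
```

View pics/crop1.png

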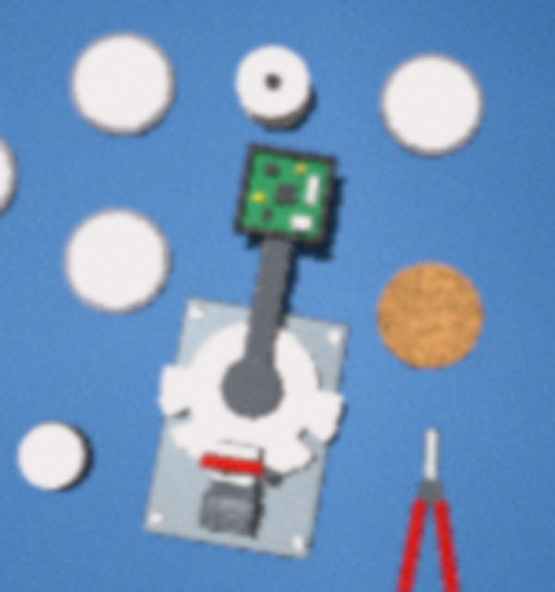

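View pics/crop2.png

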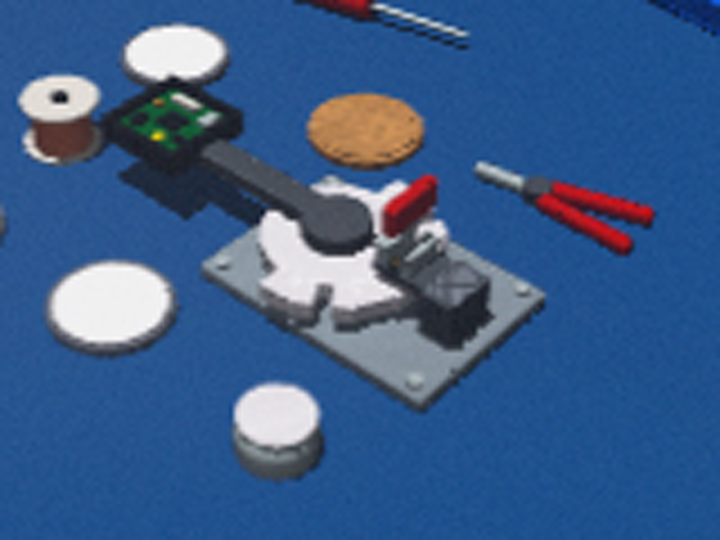

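Crops: the holder's red bar is at crop1 (232,466), across the base x, with the cork on the right and the nearest white panel at crop1 (117,260). A dark block sits behind the collar. I'll check its height while moving above the knob.

Request:
play_rows(
  targets=[
    [[0,0,0],[0.036,-0.044,0],0.05],
    [[0,0,0],[0.036,-0.044,0],0.05],
    [[0,0,0],[0.036,-0.044,0],0.05],
    [[0,0,0],[0.036,-0.044,0],0.05],
    [[0,0,0],[0.036,-0.044,0],0.05],
    [[0,0,0],[0.036,-0.044,0],0.05],
    [[0,0,0],[0.036,-0.044,0],0.05],
    [[0,0,0],[0.036,-0.044,0],0.05],
  ],
)

```text
time: 1.8
position: [0.3704, -0.1418, 0.2271]
eef_rot: [3.141, -0.001, 0.389]
ft_force: [1.4, 0.0, -0.3]
width: 0.0499
finger_force: 0.0
```

```bash
cat >> h.py <<'E'
from scipy.spatial.transform import Rotation as Ro
P=np.array([.4945,.0698]);YAW=-.208
def plan(pos,yaw):
    o=get_obs();R=Ro.from_euler("xyz",o["eef_rot"])
    G=Ro.from_euler("xyz",[np.pi,0,yaw])
    print("t",round(o["time"],2),"pos",np.round(o["position"],4),"rpy",np.round(o["eef_rot"],4),"F",np.round(o["ft_force"],1),"w",round(o["width"],4),"ff",o["finger_force"])
    print("shift now",R.inv().apply(np.array(pos)-o["position"]).round(4),"turn deg",np.degrees((R.inv()*G).as_rotvec()).round(2),"shift after turn",G.inv().apply(np.array(pos)-o["position"]).round(4))
E
python3 - <<'E'
from h import *
plan([.438,.081,.2],1.363);print(np.round(get_obs()["joint_positions"],3))
s=snapshot("top");u0=np.array([np.cos(YAW),np.sin(YAW)]);v0=np.array([-u0[1],u0[0]])
pts=np.array([[*pix2w(s,u,v)] for v in range(225,285) for u in range(265,320) if s["range_z"][v,u]>0])
d=pts[:,:2]-P;a=d@u0;b=d@v0
for x in np.arange(-.13,.0,.01):
    print(round(x,2),[round(1000*max(list(pts[(abs(a-x)<.005)&(abs(b-y)<.005)][:,2])+[0])) for y in np.arange(-.05,.051,.01)])
E
```

```text
t 1.8 pos [ 0.3704 -0.1418  0.2271] rpy [ 3.1406e+00 -8.0000e-04  3.8850e-01] F [ 1.4  0.  -0.3] w 0.0499 ff 0.0
shift now [ 0.1469 -0.1806  0.0271] turn deg [ 8.000e-02 -1.000e-02 -5.583e+01] shift after turn [0.232  0.0202 0.0271]
[ 0.494  0.077 -0.279  2.065  0.026  1.001 -0.98 ]
-0.13 [5, 4, 3, 3, 3, 4, 4, 2, 4, 3, 5]
-0.12 [15, 14, 13, 13, 14, 14, 14, 15, 12, 15, 14]
-0.11 [15, 16, 16, 46, 47, 48, 48, 16, 17, 16, 17]
-0.1 [17, 14, 15, 49, 50, 48, 50, 43, 16, 14, 17]
-0.09 [17, 14, 13, 47, 49, 48, 49, 45, 16, 16, 15]
-0.08 [15, 14, 14, 51, 49, 50, 49, 14, 16, 16, 18]
-0.07 [14, 15, 32, 61, 63, 61, 63, 30, 16, 16, 15]
-0.06 [15, 31, 98, 101, 100, 101, 102, 101, 35, 28, 15]
-0.05 [34, 36, 94, 100, 100, 98, 99, 33, 36, 35, 28]
-0.04 [35, 34, 37, 57, 63, 61, 48, 35, 36, 35, 34]
-0.03 [30, 34, 35, 36, 35, 35, 34, 36, 35, 36, 32]
-0.02 [34, 35, 36, 49, 51, 50, 47, 35, 33, 35, 36]
-0.01 [36, 36, 45, 48, 49, 50, 50, 46, 35, 36, 35]
```

Request:
play_rows(
  targets=[
    [[0,0,-9.3],[0,0,0],0.05],
    [[0,0,-9.3],[0,0,0],0.05],
    [[0,0,-9.3],[0,0,0],0.05],
    [[0,0,-9.3],[0,0,0],0.05],
    [[0,0,-9.3],[0,0,0],0.05],
    [[0,0,-9.3],[0,0,0],0.05],
  ],
)

```text
time: 2.6
position: [0.37, -0.1436, 0.2269]
eef_rot: [3.141, 0.0, 1.368]
ft_force: [-0.4, -0.1, -0.3]
width: 0.0501
finger_force: 0.0
```

Run:
```python
from h import *
for n,(U,V) in {"top":((265,320),(160,285)),"side":((260,400),(200,310))}.items():
    s=snapshot(n)
    pts=np.array([[*pix2w(s,u,v)] for v in range(*V) for u in range(*U) if s["range_z"][v,u]>0])
    k=pts[(pts[:,2]>.082)&(pts[:,2]<.11)&(np.hypot(pts[:,0]-.437,pts[:,1]-.08)<.06)]
    r=cv2.minAreaRect((k[:,:2]*1000).astype(np.float32));print(n,"knob",len(k),k.mean(0).round(4),"rect",r)
    q=pts[(pts[:,2]>.042)&(pts[:,2]<.075)&(np.hypot(pts[:,0]-.494,pts[:,1]-.068)<.03)]
    r=cv2.minAreaRect((q[:,:2]*1000).astype(np.float32));print("hub",q.mean(0).round(4),r)
    q=pts[(pts[:,2]>.042)&(np.hypot(pts[:,0]-.641,pts[:,1]-.04)<.06)]
    r=cv2.minAreaRect((q[:,:2]*1000).astype(np.float32));print("board",q.mean(0).round(4),r)
    q=pts[(pts[:,2]>.007)&(pts[:,2]<.025)&(abs(pts[:,0]-.47)<.13)&(abs(pts[:,1]-.07)<.1)]
    r=cv2.minAreaRect((q[:,:2]*1000).astype(np.float32));print("base",r)
plan([.438,.079,.2],1.363)
```

```text
top knob 74 [0.4372 0.077  0.097 ] rect ((437.1921691894531, 77.93141174316406), (45.432777404785156, 10.816472053527832), 80.25617218017578)
hub [0.496  0.066  0.0458] ((497.74188232421875, 65.90353393554688), (45.02799987792969, 50.4191780090332), 88.44139099121094)
board [0.6363 0.0388 0.049 ] ((629.0748901367188, 40.269405364990234), (70.06669616699219, 95.0580825805664), 78.85888671875)
base ((480.544677734375, 87.96240997314453), (166.23501586914062, 209.74696350097656), 78.5810546875)
side knob 88 [0.4372 0.0837 0.0923] rect ((438.3114013671875, 81.11964416503906), (45.71525573730469, 11.873119354248047), 79.96952819824219)
hub [0.4973 0.0692 0.0452] ((498.15826416015625, 68.50880432128906), (45.652679443359375, 50.3758659362793), 82.6278305053711)
board [0.6374 0.0427 0.049 ] ((630.2565307617188, 42.573421478271484), (72.12959289550781, 97.02482604980469), 79.37293243408203)
base ((481.64971923828125, 92.37926483154297), (202.75588989257812, 210.9774169921875), 77.11898040771484)
t 2.7 pos [ 0.37   -0.1436  0.2268] rpy [3.1413e+00 2.0000e-04 1.3646e+00] F [-0.3 -0.2 -0.8] w 0.0499 ff 0.0
shift now [0.2318 0.021  0.0268] turn deg [0.02 0.01 0.09] shift after turn [0.2318 0.0206 0.0268]
```

Request:
play_rows(
  targets=[
    [[0,0,-0.9],[0.0464,0.0042,0.01],0.05],
    [[0,0,0],[0.0464,0.0042,0.02],0.05],
    [[0,0,0],[0.0464,0.0042,0.02],0.05],
    [[0,0,0],[0.0464,0.0042,0.02],0.05],
    [[0,0,0],[0.0464,0.0042,0.02],0.05],
    [[0,0,0],[0,0,0],0.05],
  ],
)

```text
time: 3.45
position: [0.4356, 0.0836, 0.1358]
eef_rot: [-3.14, -0.002, 1.38]
ft_force: [0.4, -0.5, -0.7]
width: 0.0504
finger_force: 0.0
```

```bash
sed -i 's/^P=.*/P=np.array([.4947,.0685]);YAW=-.19/' h.py
python3 - <<'E'
from h import *
plan([.4378,.0795,.066],1.381)
s=snapshot("side");save(s,"crop3.png",(270,150,430,290),4)
s=snapshot("top");save(s,"t3.png",(225,180,375,290),4)
E
```

```text
t 3.45 pos [0.4356 0.0836 0.1358] rpy [-3.14e+00 -1.50e-03  1.38e+00] F [ 0.4 -0.5 -0.7] w 0.0504 ff 0.0
shift now [-0.0038  0.003   0.0697] turn deg [-0.09 -0.09 -0.06] shift after turn [-0.0037  0.0029  0.0698]
```

View pics/crop3.png

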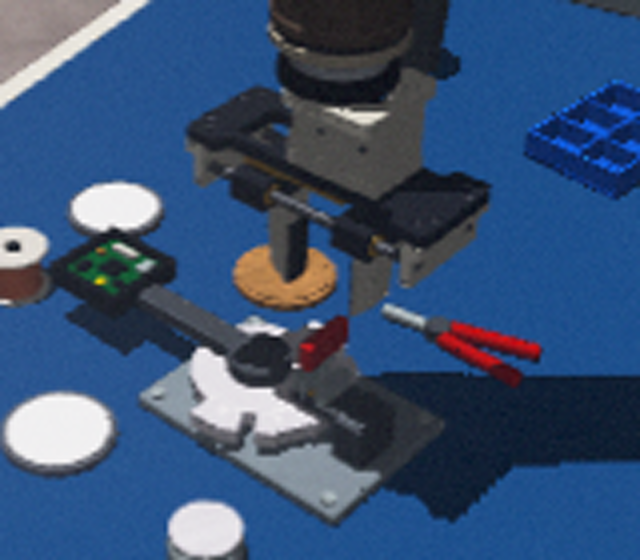

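The fingers, at crop (287,250) and (370,290), straddle the knob at (323,342) along the base x. I'll correct the offset, descend and close.

Request:
play_rows(
  targets=[
    [[0,0,0],[-0.004,0.003,0.01],0.05],
    [[0,0,0],[0,0,0.02],0.05],
    [[0,0,0],[0,0,0.02],0.05],
    [[0,0,0],[0,0,0.018],0.05],
    [[0,0,0],[0,0,0],0.05],
  ],
)

```text
time: 4.18
position: [0.437, 0.0738, 0.0678]
eef_rot: [-3.14, 0.001, 1.376]
ft_force: [-0.6, -0.6, 0.3]
width: 0.0501
finger_force: 0.0
```

Request:
play_rows(
  targets=[
    [[0,0,0],[0,0,0],0.03],
    [[0,0,0],[0,0,0],0.02],
    [[0,0,0],[0,0,0],0.012],
    [[0,0,0],[0,0,0],0.005],
    [[0,0,0],[0,0,0],0.005],
    [[0,0,0],[0,0,0],0.005],
  ],
)

```text
time: 4.92
position: [0.4382, 0.0755, 0.0689]
eef_rot: [3.141, -0.0, 1.378]
ft_force: [-0.6, -0.9, 2.9]
width: 0.0109
finger_force: 30.0
```

Run:
```python
from h import *
plan([.4378,.0795,.066],1.381)
print(get_obs()["moment"],np.round(get_obs()["joint_positions"],2))
```

```text
t 4.92 pos [0.4382 0.0755 0.0689] rpy [ 3.141  -0.      1.3782] F [-0.6 -0.9  2.9] w 0.0109 ff 29.98383790254593
shift now [ 0.0039 -0.0012  0.0029] turn deg [ 0.03 -0.   -0.16] shift after turn [ 0.0039 -0.0011  0.0029]
[-0.23425766 -0.14035056  0.0013581 ] [ 0.07  0.41 -0.46  2.15  0.3   0.65 -0.78]
```

Request:
play_rows(
  targets=[
    [[0,0,0],[0,0,0],0.02],
    [[0,0,0],[0.004,0,0.001],0.02],
    [[0,0,0],[0,0,0],0.02],
    [[0,0,0],[0,0,0],0.005],
    [[0,0,0],[0,0,0],0.005],
    [[0,0,0],[0,0,0],0.005],
  ],
)

```text
time: 5.68
position: [0.4388, 0.0794, 0.0677]
eef_rot: [3.141, -0.0, 1.378]
ft_force: [1.1, -0.8, -2.3]
width: 0.0108
finger_force: 30.0
```

Request:
play_rows(
  targets=[
    [[0,0,0],[0,0,-0.005],0.005],
    [[0,0,0],[0,0,-0.005],0.005],
    [[0,0,0],[0,0,-0.005],0.005],
    [[0,0,0],[0,0,-0.002],0.005],
    [[0,0,0],[0,0,0],0.005],
    [[0,0,0],[0,0,0],0.005],
  ],
)

```text
time: 6.42
position: [0.4387, 0.0794, 0.0846]
eef_rot: [3.142, 0.0, 1.378]
ft_force: [3.2, -0.3, -8.5]
width: 0.0108
finger_force: 30.0
```

Run:
```python
from h import *
plan([.4378,.0795,.084],1.381)
print(get_obs()["moment"])
```

```text
t 6.42 pos [0.4387 0.0794 0.0846] rpy [3.1415 0.     1.3783] F [ 3.2 -0.3 -8.5] w 0.0108 ff 29.99776393175125
shift now [-0.0001 -0.0009  0.0006] turn deg [ 0.    0.   -0.15] shift after turn [-0.0001 -0.0009  0.0006]
[-0.01739494 -0.87222205  0.02865951]
```

Lifted 17 mm with a spring force of about 8 N. Next I'll twist it anticlockwise by about 69°.

Request:
play_rows(
  targets=[
    [[0,0,-8.6],[0,0,0],0.005],
    [[0,0,-8.6],[0,0,0],0.005],
    [[0,0,-8.6],[0,0,0],0.005],
    [[0,0,-8.6],[0,0,0],0.005],
    [[0,0,-8.6],[0,0,0],0.005],
    [[0,0,-8.6],[0,0,0],0.005],
    [[0,0,-8.6],[0,0,0],0.005],
    [[0,0,-8.6],[0,0,0],0.005],
  ],
)

```text
time: 7.42
position: [0.4377, 0.0789, 0.0843]
eef_rot: [-3.14, -0.001, 2.584]
ft_force: [0.4, -1.0, -8.7]
width: 0.0109
finger_force: 30.0
```

Run:
```python
from h import *
plan([.4387,.0794,.080],1.378+1.2)
print(get_obs()["moment"])
```

```text
t 7.42 pos [0.4377 0.0789 0.0843] rpy [-3.1399e+00 -1.0000e-03  2.5839e+00] F [ 0.4 -1.  -8.7] w 0.0109 ff 29.998859167099
shift now [-0.0006  0.0009  0.0043] turn deg [-0.1  -0.06  0.34] shift after turn [-0.0006  0.0009  0.0043]
[-0.05533232 -0.36981996 -0.07344348]
```

Request:
play_rows(
  targets=[
    [[0,0,0],[0,0,0.002],0.005],
    [[0,0,0],[0,0,0.001],0.005],
    [[0,0,0],[0,0,0],0.005],
    [[0,0,0],[0,0,0],0.03],
    [[0,0,0],[0,0,0],0.05],
    [[0,0,0],[0,0,-0.02],0.05],
    [[0,0,0],[0,0,-0.03],0.05],
    [[0,0,0],[0,0,-0.03],0.05],
  ],
)

```text
time: 8.43
position: [0.439, 0.0799, 0.163]
eef_rot: [3.141, 0.0, 2.579]
ft_force: [0.3, -0.8, -0.1]
width: 0.0496
finger_force: 0.0
```

Run:
```python
from h import *
b=.0
plan([.4387,.0794,.17],1.378)
s=snapshot("side")
pts=np.array([[*pix2w(s,u,v)] for v in range(200,310) for u in range(260,400) if s["range_z"][v,u]>0])
k=pts[(pts[:,2]>.082)&(pts[:,2]<.125)&(np.hypot(pts[:,0]-.437,pts[:,1]-.08)<.04)]
print(len(k),k.mean(0),k[:,2].max(),cv2.minAreaRect((k[:,:2]*1000).astype(np.float32)))
save(s,"crop4.png",(270,150,430,290),4)
```

```text
t 8.43 pos [0.439  0.0799 0.163 ] rpy [3.1408e+00 5.0000e-04 2.5793e+00] F [ 0.3 -0.8 -0.1] w 0.0496 ff 0.0
shift now [-0.     -0.0006 -0.007 ] turn deg [ 6.000e-02 -0.000e+00  6.883e+01] shift after turn [-0.0005 -0.0002 -0.007 ]
105 [0.43658295 0.08434292 0.1027234 ] 0.11170395599610505 ((439.5301818847656, 80.81391906738281), (12.617612838745117, 47.40351486206055), 56.85026931762695)
```

View pics/crop4.png

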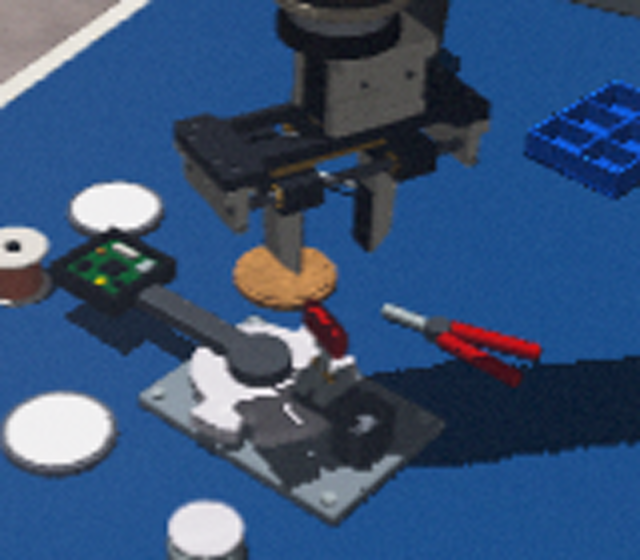

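Crop4 shows the knob standing out by itself at (325,330), turned and raised (top at 111 mm). The gripper is clear. Next I'll take the board frame by its sides.

Run:
```python
from h import *
plan([.642,.0402,.12],np.pi-.19); print(np.round(get_obs()["joint_positions"],2))
```

```text
t 8.47 pos [0.4407 0.0809 0.1663] rpy [3.1379 0.0039 2.5798] F [2.2 1.  2.7] w 0.0499 ff 0.0
shift now [-0.1919  0.0727  0.0473] turn deg [  0.17   0.26 -21.3 ] shift after turn [-0.2054 -0.0019  0.0463]
[ 0.41  0.34 -0.87  2.02  0.33  0.92  0.38]
```

Request:
play_rows(
  targets=[
    [[0,0,-10.6],[0,0,0],0.09],
    [[0,0,-10.6],[0,0,0],0.09],
    [[0,0,0],[-0.051,0,0],0.09],
    [[0,0,0],[-0.051,0,0],0.09],
    [[0,0,0],[-0.051,0,0.02],0.09],
    [[0,0,0],[-0.051,-0.002,0.025],0.09],
    [[0,0,0],[0,0,0],0.09],
    [[0,0,0],[0,0,0],0.09],
  ],
)

```text
time: 9.48
position: [0.6383, 0.0393, 0.1167]
eef_rot: [3.141, -0.0, 2.95]
ft_force: [-0.6, 0.5, 1.1]
width: 0.0901
finger_force: 0.0
```

Run:
```python
from h import *
plan([.642,.0402,.032],np.pi-.19)
s=snapshot("top");save(s,"t5.png",(225,130,375,290),3.7)
```

```text
t 9.47 pos [0.6383 0.0393 0.1167] rpy [ 3.1407e+00 -4.0000e-04  2.9495e+00] F [-0.6  0.5  1.1] w 0.0901 ff 0.0
shift now [-0.0035  0.0015  0.0847] turn deg [ 0.05 -0.02 -0.12] shift after turn [-0.0035  0.0016  0.0847]
```

Request:
play_rows(
  targets=[
    [[0,0,0],[-0.003,0.001,0.02],0.09],
    [[0,0,0],[0,0,0.022],0.09],
    [[0,0,0],[0,0,0.022],0.09],
    [[0,0,0],[0,0,0.02],0.09],
    [[0,0,0],[0,0,0],0.085],
    [[0,0,0],[0,0,0],0.078],
  ],
)

```text
time: 10.28
position: [0.6419, 0.0392, 0.033]
eef_rot: [3.141, 0.0, 2.949]
ft_force: [-0.1, -0.3, -1.0]
width: 0.0798
finger_force: 0.0
```

Request:
play_rows(
  targets=[
    [[0,0,0],[0,0,0],0.074],
    [[0,0,0],[0,0,0],0.07],
    [[0,0,0],[0,0,0],0.066],
    [[0,0,0],[0,0,0],0.066],
  ],
)

```text
time: 10.78
position: [0.6421, 0.0387, 0.0333]
eef_rot: [-3.142, 0.001, 2.949]
ft_force: [-0.7, -0.8, 5.6]
width: 0.07
finger_force: 30.0
```

```bash
cat >> h.py <<'E'
def board(th,z=.032):
    a=YAW+th; plan([P[0]+.15*np.cos(a),P[1]+.15*np.sin(a),z],np.pi+a)
E
python3 - <<'E'
from h import *
board(0); board(1)
print("row for 0.1 rad: lateral", .15*np.sin(.1), "radial",.15*(1-np.cos(.1)), np.degrees(.1))
E
```

```text
t 10.78 pos [0.6421 0.0387 0.0333] rpy [-3.1415e+00  1.1000e-03  2.9490e+00] F [-0.7 -0.8  5.6] w 0.07 ff 30.00177562236786
shift now [0.0004 0.0014 0.0013] turn deg [-0.    0.06 -0.15] shift after turn [0.0004 0.0014 0.0013]
t 10.78 pos [0.6421 0.0387 0.0333] rpy [-3.1415e+00  1.1000e-03  2.9490e+00] F [-0.7 -0.8  5.6] w 0.07 ff 30.00177562236786
shift now [0.0696 0.1275 0.0012] turn deg [-3.000e-02  5.000e-02 -5.744e+01] shift after turn [-0.07    0.1273  0.0013]
row for 0.1 rad: lateral 0.014975012497024223 radial 0.0007493752082961269 5.729577951308233
```

Request:
play_rows(
  targets=[
    [[0,0,-5.73],[0.00075,0.015,0],0.066],
    [[0,0,-5.73],[0.00075,0.015,0],0.066],
    [[0,0,-5.73],[0.00075,0.015,0],0.066],
    [[0,0,-5.73],[0.00075,0.015,0],0.066],
    [[0,0,-5.73],[0.00075,0.015,0],0.066],
    [[0,0,-5.73],[0.00075,0.015,0],0.066],
    [[0,0,-5.73],[0.00075,0.015,0],0.066],
    [[0,0,-5.73],[0.00075,0.015,0],0.066],
  ],
)

```text
time: 11.78
position: [0.6175, 0.1528, 0.0333]
eef_rot: [-3.14, -0.001, -2.531]
ft_force: [-3.0, -7.1, 9.0]
width: 0.0697
finger_force: 30.0
```

Run:
```python
from h import *
board(.8);board(1); print(np.round(get_obs()["joint_positions"],2))
```

```text
t 11.78 pos [0.6175 0.1528 0.0333] rpy [-3.1401e+00 -7.0000e-04 -2.5311e+00] F [-3.  -7.1  9. ] w 0.0697 ff 30.0153449177742
shift now [-0.0011  0.0012  0.0013] turn deg [-0.08 -0.04  0.03] shift after turn [-0.0011  0.0012  0.0013]
t 11.78 pos [0.6175 0.1528 0.0333] rpy [-3.1401e+00 -7.0000e-04 -2.5311e+00] F [-3.  -7.1  9. ] w 0.0697 ff 30.0153449177742
shift now [0.0019 0.031  0.0012] turn deg [ -0.08  -0.05 -11.43] shift after turn [-0.0043  0.0308  0.0013]
[ 0.23  0.85 -0.91  1.68  0.78  1.02  1.23]
```

Request:
play_rows(
  targets=[
    [[0,0,-5.45],[0.0,0.015,0],0.066],
    [[0,0,-5.45],[0.0,0.0145,0],0.066],
    [[0,0,0],[0,0,0],0.066],
    [[0,0,0],[0,0,0],0.066],
  ],
)

```text
time: 12.28
position: [0.5989, 0.1746, 0.0331]
eef_rot: [-3.139, -0.004, -2.344]
ft_force: [-5.0, -8.9, 11.7]
width: 0.0697
finger_force: 30.0
```

```bash
sed -i 's/^P=.*/P=np.array([.4951,.0684]);YAW=-.199/' h.py
python3 - <<'E'
from h import *
board(1); s=snapshot("top");save(s,"t6.png",(225,130,375,290),3.7)
E
```

```text
t 12.28 pos [0.5989 0.1746 0.0331] rpy [-3.1394 -0.0037 -2.3438] F [-5.  -8.9 11.7] w 0.0697 ff 30.02713769674301
shift now [-0.0015  0.0006  0.0011] turn deg [-0.13 -0.21 -0.19] shift after turn [-0.0015  0.0006  0.0011]
```

Request:
play_rows(
  targets=[
    [[0,0,0],[0,0,0],0.08],
    [[0,0,0],[0,0,0],0.09],
    [[0,0,0],[0,0,0],0.09],
    [[0,0,0],[0,0,-0.02],0.09],
    [[0,0,0],[0,0,-0.04],0.09],
    [[0,0,0],[0,0,-0.06],0.09],
    [[0,0,0],[0,0,-0.02],0.06],
    [[0,0,0],[0,0,0],0.05],
  ],
)

```text
time: 13.32
position: [0.6003, 0.1774, 0.1752]
eef_rot: [-3.14, 0.003, -2.344]
ft_force: [0.2, 0.5, 0.4]
width: 0.0746
finger_force: 0.0
```

Request:
play_rows(
  targets=[
    [[0,0,9.75],[0,0,0],0.05],
    [[0,0,9.75],[0,0,0],0.05],
    [[0,0,9.75],[0,0,0],0.05],
    [[0,0,9.75],[0,0,0],0.05],
    [[0,0,9.75],[0,0,0],0.05],
    [[0,0,9.75],[0,0,0],0.05],
    [[0,0,9.75],[0,0,0],0.05],
    [[0,0,9.6],[0,0,0],0.05],
  ],
)

```text
time: 14.32
position: [0.5988, 0.1761, 0.1711]
eef_rot: [-3.139, -0.001, 2.575]
ft_force: [-0.9, 0.1, -0.3]
width: 0.0499
finger_force: 0.0
```

Run:
```python
from h import *
plan([.4383,.0797,.17],2.58)
s=snapshot("side");save(s,"s7.png",(240,150,430,290),4)
hsv=cv2.cvtColor(s["image"],cv2.COLOR_RGB2HSV);H,S,V=[hsv[:,:,i].astype(int) for i in range(3)]
m=((H>45)&(H<85)&(S>60)).astype(np.uint8)
n,l,st,c=cv2.connectedComponentsWithStats(m)
for i in range(1,n):
    if st[i,4]>20: print(c[i],st[i,4],pix2w(s,*c[i],z=.054))
```

```text
t 14.32 pos [0.5988 0.1761 0.1711] rpy [-3.1394e+00 -1.4000e-03  2.5751e+00] F [-0.9  0.1 -0.3] w 0.0499 ff 0.0
shift now [ 0.0837 -0.1675  0.0016] turn deg [-0.13 -0.08 -0.28] shift after turn [ 0.0845 -0.1671  0.0011]
```

View pics/s7.png

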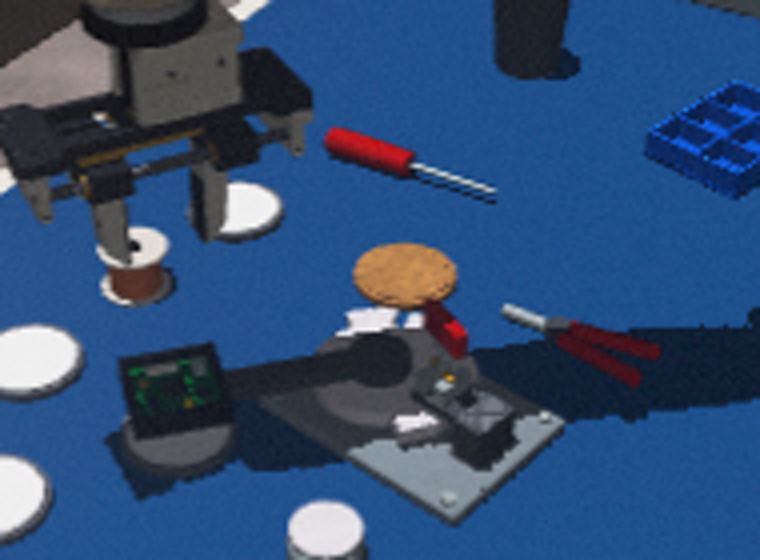

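Side crop: the board at (175,390) is now above the near white panel. The knob at (447,335) is still held out and the spool is untouched. Going back to the knob.

Request:
play_rows(
  targets=[
    [[0,0,0],[0.021,-0.042,0],0.05],
    [[0,0,0],[0.021,-0.042,0],0.05],
    [[0,0,0],[0.021,-0.042,0],0.05],
    [[0,0,0],[0.021,-0.042,0],0.05],
    [[0,0,0],[0,0,0.02],0.05],
    [[0,0,0],[0,0,0],0.05],
    [[0,0,0],[0,0,0],0.05],
  ],
)

```text
time: 15.25
position: [0.4394, 0.0796, 0.1528]
eef_rot: [3.141, -0.001, 2.582]
ft_force: [-0.6, 0.7, 0.5]
width: 0.0501
finger_force: 0.0
```

Run:
```python
from h import *
plan([.4383,.0797,.081],2.58)
for n in("side","top"):
    s=snapshot(n)
    hsv=cv2.cvtColor(s["image"],cv2.COLOR_RGB2HSV);H,S,V=[hsv[:,:,i].astype(int) for i in range(3)]
    m=((H>40)&(H<90)&(S>50)).astype(np.uint8);m=cv2.morphologyEx(m,cv2.MORPH_CLOSE,np.ones((5,5)))
    k,l,st,c=cv2.connectedComponentsWithStats(m)
    for i in range(1,k):
        if st[i,4]>100: 
            p=pix2w(s,*c[i],z=.053);print(n,c[i],st[i,4],p,np.arctan2(*(p[:2]-P)[::-1])-YAW)
```

```text
t 15.25 pos [0.4394 0.0796 0.1528] rpy [ 3.1413e+00 -7.0000e-04  2.5823e+00] F [-0.6  0.7  0.5] w 0.0501 ff 0.0
shift now [ 0.0009 -0.0005  0.0718] turn deg [ 0.01 -0.04  0.13] shift after turn [ 0.0009 -0.0005  0.0718]
side [478.94855305  18.10610932] 311 [ 1.00774111 -4.4396841   0.053     ] -1.2585667637857045
side [283.48547718 246.41078838] 241 [0.59496753 0.18038335 0.053     ] 1.0415262617496686
top [ 17.33691756 182.31541219] 837 [0.65738287 0.81692713 0.053     ] 1.5562975430038803
top [ 95.36395349 201.98837209] 860 [0.59776458 0.60745598 0.053     ] 1.5815976462383556
top [253.18105263 198.25894737] 475 [0.597722   0.17566882 0.053     ] 1.0065337694664578
top [628.55454545 300.59545455] 220 [ 0.29128237 -0.84696801  0.053     ] -1.5908842773314746
```

Request:
play_rows(
  targets=[
    [[0,0,0],[0.001,0,0.03],0.05],
    [[0,0,0],[0,0,0.03],0.05],
    [[0,0,0],[0,0,0.012],0.05],
    [[0,0,0],[0,0,0],0.03],
    [[0,0,0],[0,0,0],0.015],
    [[0,0,0],[0,0,0],0.005],
    [[0,0,0],[0,0,0],0.005],
    [[0,0,0],[0,0,0],0.005],
  ],
)

```text
time: 16.35
position: [0.4382, 0.0791, 0.0811]
eef_rot: [-3.141, 0.001, 2.58]
ft_force: [-1.3, -1.4, 6.2]
width: 0.0108
finger_force: 30.0
```

Request:
play_rows(
  targets=[
    [[0,0,0],[0,0,-0.002],0.005],
    [[0,0,0],[0,0,-0.0015],0.005],
    [[0,0,0],[0,0,0],0.005],
    [[0,0,0],[0,0,0],0.005],
  ],
)

```text
time: 16.85
position: [0.438, 0.0791, 0.084]
eef_rot: [-3.141, -0.0, 2.58]
ft_force: [0.9, -4.4, -7.6]
width: 0.0105
finger_force: 30.0
```

Run:
```python
from h import *
plan([.4383,.0797,.084],1.378);print(get_obs()["moment"])
```

```text
t 16.85 pos [0.438  0.0791 0.084 ] rpy [-3.1406e+00 -2.0000e-04  2.5803e+00] F [ 0.9 -4.4 -7.6] w 0.0105 ff 29.998576641082764
shift now [ 0.      0.0007 -0.    ] turn deg [-6.000e-02  2.000e-02  6.889e+01] shift after turn [ 0.0006  0.0002 -0.    ]
[-0.89931069 -0.43181337  0.01257355]
```

Request:
play_rows(
  targets=[
    [[0,0,8.6],[0,0,0],0.005],
    [[0,0,8.6],[0,0,0],0.005],
    [[0,0,8.6],[0,0,0],0.005],
    [[0,0,8.6],[0,0,0],0.005],
    [[0,0,8.6],[0,0,0],0.005],
    [[0,0,8.6],[0,0,0],0.005],
    [[0,0,8.6],[0,0,0],0.005],
    [[0,0,8.6],[0,0,0],0.005],
  ],
)

```text
time: 17.85
position: [0.4387, 0.0795, 0.0842]
eef_rot: [3.141, -0.0, 1.375]
ft_force: [2.0, -4.9, -8.4]
width: 0.0111
finger_force: 30.0
```

Request:
play_rows(
  targets=[
    [[0,0,0.5],[0,0,0],0.005],
    [[0,0,0],[0,0,0.004],0.005],
    [[0,0,0],[0,0,0.004],0.005],
    [[0,0,0],[0,0,0],0.005],
  ],
)

```text
time: 18.35
position: [0.4387, 0.0795, 0.0761]
eef_rot: [3.141, -0.0, 1.371]
ft_force: [2.5, -4.1, -6.6]
width: 0.0111
finger_force: 30.0
```

Run:
```python
from h import *
plan([.4388,.0794,.068],1.378);print(get_obs()["moment"])
```

```text
t 18.35 pos [0.4387 0.0795 0.0761] rpy [ 3.141  -0.      1.3711] F [ 2.5 -4.1 -6.6] w 0.0111 ff 29.999011158943176
shift now [-0.0001  0.0001  0.0081] turn deg [ 0.04 -0.   -0.4 ] shift after turn [-0.0001  0.0001  0.0081]
[-1.22188705 -0.76366276 -0.02273118]
```

Lift is about 8 mm and the spring is still pulling down, so the pin is already entering the notch. I'll follow it down and let go.

Request:
play_rows(
  targets=[
    [[0,0,0],[0,0,0.004],0.005],
    [[0,0,0],[0,0,0.0035],0.005],
    [[0,0,0],[0,0,0],0.005],
    [[0,0,0],[0,0,0],0.03],
    [[0,0,0],[0,0,0],0.05],
    [[0,0,0],[0,0,0],0.05],
    [[0,0,0],[0,0,-0.03],0.05],
    [[0,0,0],[0,0,-0.05],0.05],
  ],
)

```text
time: 19.35
position: [0.4371, 0.0797, 0.1487]
eef_rot: [-3.138, 0.001, 1.372]
ft_force: [1.5, -0.8, 0.4]
width: 0.0497
finger_force: 0.0
```

Request:
play_rows(
  targets=[
    [[0,0,0],[-0.05,0,-0.03],0.05],
    [[0,0,0],[-0.06,0,0],0.05],
    [[0,0,0],[-0.06,0,0],0.05],
    [[0,0,0],[-0.06,0,0],0.05],
    [[0,0,0],[0,0,0],0.05],
  ],
)

```text
time: 19.98
position: [0.3913, -0.1499, 0.1787]
eef_rot: [-3.142, 0.001, 1.363]
ft_force: [0.9, 0.2, 0.1]
width: 0.0498
finger_force: 0.0
```

```bash
python3 - <<'E'
from h import *
o=get_obs();print(o["time"],o["position"],o["ft_force"])
for n,(U,V) in {"top":((265,320),(160,285)),"side":((260,400),(200,310))}.items():
    s=snapshot(n)
    pts=np.array([[*pix2w(s,u,v)] for v in range(*V) for u in range(*U) if s["range_z"][v,u]>0])
    k=pts[(pts[:,2]>.082)&(pts[:,2]<.125)&(np.hypot(pts[:,0]-.437,pts[:,1]-.08)<.05)]
    print(n,len(k),k.mean(0),np.median(k[:,2]),k[:,2].max(),cv2.minAreaRect((k[:,:2]*1000).astype(np.float32)))
    save(s,n+"8.png",(225,130,375,290) if n=="top" else (240,170,430,310),3.7)
E
python3 -c "
import cv2,numpy as np
a=cv2.imread('pics/top8.png');b=cv2.imread('pics/side8.png')
a=cv2.resize(a,(375,400));b=cv2.resize(b,(425,400*425//518*518//518))
h=min(400,b.shape[0]);cv2.imwrite('pics/both8.png',np.hstack([cv2.resize(a,(375,h)),b[:h]]))"
```

```text
19.975 [ 0.39129458 -0.14990536  0.1787328 ] [0.85098531 0.15607954 0.07505321]
top 75 [0.43721396 0.07740863 0.09697683] 0.0970970313080084 0.10089614762260213 ((437.309814453125, 78.00827026367188), (45.606327056884766, 10.932710647583008), 78.5798110961914)
side 90 [0.43774987 0.08366098 0.09237546] 0.09460586830108514 0.10057126504296465 ((439.2795715332031, 81.5830078125), (45.80499267578125, 11.867713928222656), 79.65320587158203)
```

View pics/both8.png

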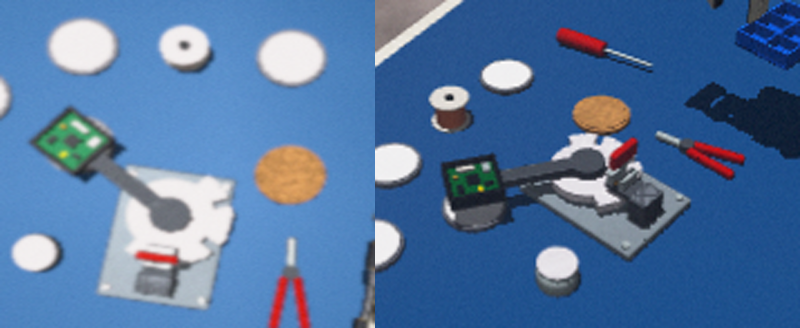

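The knob is back at its starting height and angle (mean z 97.0 mm, the same as before). The board is over the near white panel, left at (72,140), and everything else is in place. Handing in.

```bash
python3 -c "
from rig import *
print(close_job())"
```

```text
the job is handed in; nothing more can be done
None
```

The circuit board is centred over the near white light panel, the plunger is fully home in the +1.0 notch, and the gripper is clear; I handed the job in at about 20 s (no verdict came back).

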